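Slide the opened phone under the inspection microscope

ROBOT

A 6-joint arm with a two-finger parallel gripper is mounted at the origin on the work surface. World frame = base frame: x ahead of the robot, y to its left, z up, the work surface at z = 0. Lengths are in m, angles in degrees, forces in N, time in s.
With the tool pointing down it reaches from about 0.275 to 0.85 m from the base axis. Payload 5.2 kg.
Tool frame: the origin (TCP) lies at the very end of the fingers, on their centre line; the grasp point (between the pads) lies 19 mm behind it; z points along the fingers, y is the line along which they close (so a half turn about z gives the same grasp; the last joint's range is limited). The gripper opens to 85 mm and grips with 20 to 120 N. Pads are 22 mm wide; open, the fingers measure 114 mm over their backs; the gripper's body (76 mm by 85 mm) begins 54 mm behind the grasp point. The pads swing forward as they close: fully open they stand 13 mm farther back than shut.
Start: joints at [63.323, 14.817, 87.949, -0, 77.235, -11.62], TCP at [0.143, 0.531, 0.231] pointing down, gripper open.
Joint ranges: [-179.93, 179.93], [-52.35, 119.4], [10.71, 147.94], [-69.91, 249.91], [12.55, 155.21], [-178.61, 178.61]. Speed limits (degrees/s): [147.25, 147.25, 180, 180, 180, 180].

INTERFACE

Orientations are given as a 3x3 rotation matrix whose columns are the frame's x, y, z axes.
In Python, from station import ctrl, kin, get_state, viewer, workorder, spotter gives the robot as it stands. Calls block until the motion is done:
- ctrl.move_to(position, orientation): joint-space move of the TCP to a pose.
- ctrl.move_straight(position, orientation=None, velocity=0.15): straight line of the TCP; orientation=None keeps the orientation; velocity is the mean speed in m/s.
- ctrl.movej(angles): joint-space move.
- ctrl.set_gripper(opening, squeeze=None): opening from 0.0 (shut) to 1.0 (fully open); squeeze is the grip in N (None keeps the last); returns when the fingers have stopped.
- ctrl.wait(seconds).
- kin.ik(position, orientation): joint angles nearest the present ones, or None.
- get_state(): the state.
- viewer.read_camera(name): name is "scene" or "top" or "wrist"; returns (picture, depth): 480x640x3 uint8, red, green, blue; 480x640 float32, m along the optical axis (not along the pixel's ray), 0 where there is no reading.
- viewer.camera_model(name): a dict with "vfov" (degrees; the focal length in pixels is half the picture's height over the tangent of half this angle, whatever the lens; pixels are square), "cx", "cy" (the principal point, pixels), "k1" (the pictures are not rectified: a ray, as slopes to the right and down, at radius r is drawn at 1 + k1 r^2 times it, then the intrinsics apply), "world_from_camera" (4x4, takes a point from camera to world coordinates); the wrist camera has in their place "tool_from_camera" (4x4, takes a point from camera to tool coordinates, whose origin is the TCP and whose axes are the flange's). Camera axes: x right, y down, z forward; pixel columns grow to the right and rows downward; lengths in m; the calibration is good to about 2 mm. A picture is of the moment at which its call begins: read the wrist's pose just before it. camera_model takes no time and is no camera call.
A pose or a line that the arm cannot do raises ctrl.PlanningError and nothing moves.
- workorder.finish_job(): hands the job in; it is judged then, once.
Trained networks look in the newest picture that a camera, given by its name, has taken for a name from the list of things; names that differ only in an ending like _2 or _b are one class to them, and where a whole thing is asked for, a point or a joint stands for the part that bears it (a point fixed in the world has none). Each returns a list of dicts, best first, with "conf" (0 to 1); they miss things now and then, are a little off and sometimes report something else, mostly with a low value. They report only what shows in the picture. A call takes as long as a camera call.
- spotter.spot_in(label, camera): "at" ([row, column] as shares, 0 to 1, of the picture: columns of its width, rows of its height, amid what is visible of it).
- spotter.cut_out(label, camera): "mask" (480x640 bool, what is visible of it) and "at" ([row, column] as shares, 0 to 1, of the picture: columns of its width, rows of its height, amid what is visible of it).
- spotter.spot_point(label, camera): "at" ([row, column] as shares, 0 to 1, of the picture: columns of its width, rows of its height: a listed point, or the origin of a listed thing).
The state is a dict: "clock": time; "qpos": joint angles; "dq": joint speeds; "joint_torque": joint torques, N m; "position": TCP position; "ee_rot": TCP orientation; "wrist_force": force on the tool from outside, world axes, zero at the start; "torque": the same for the moment, N m; "opening": opening from 0.0 (shut) to 1.0 (fully open); "finger_force": force on a finger pad.
Only numpy, scipy, OpenCV 4.12 (cv2) and the standard library are available. Lean on these libraries where they do the work, as an engineer would, in place of code of your own. Each camera call takes 0.05 s, during which the arm holds its last target. There are 200 camera calls.

TASK

Slide the holder with the opened phone flat across the repair mat, without ever lifting it, until it sits squarely inside the four corner marks. Then swing the microscope's arm round until its lens is right over the square metal-shielded chip on the phone's board, and leave both there with the other things on the bench undisturbed.

Things in the scene. Friction and masses are not known exactly. Their poses are not given: they have to be found in the camera images.
- mat: Flat silicone mat, 360 (x) by 460 (y) by 3 mm thick, fixed on the bench; origin at the centre of its underside, z up, x roughly away from the robot.
- marks (a point): Centre of four black L-shaped corner marks printed on the mat, on its top face (3 mm above the bench); axes as the mat's. The marks outline a rectangle of 112 mm (mat x) by 188 mm (mat y), so a square-set holder leaves about 4 mm to the inner edges all round.
- holder: Loose aluminium phone holder, 0.45 kg: block 100 (its x) by 176 (its y) by 18 mm high with flat sides; on it an opened phone 74 by 150 mm, top at 26 mm, and a clamp bar at each short end, top at 30 mm. Origin: centre of underside. Starts nearer the robot and further right (smaller y) than the marks, turned up to 0.4 rad. Too wide to grasp: push its sides with the fingertips.
- chip (a point): Centre of the top of the square metal-shielded chip (30 by 28 mm) on the phone's board, at 45 mm along the holder's +y from its centre and 28.5 mm above its underside.
- scope_arm (a joint): Swing of the microscope arm about its vertical post, rad, -0.4 to 2.4; grows anticlockwise seen from above. At 0 the arm points to the stand's -x (towards the robot). Stays where it is left (moves at about 1.6 N at the head). Starts between 0 and 0.4; the lens reaches the chip at about 1.1 to 1.5.
- stand: Fixed stand of the microscope, at the left far corner of the mat: white base plate 130 by 130 by 18 mm, steel post 24 mm in diameter, 224 mm high with its cap. Origin at the centre of its underside, on the post's axis.
- pivot (a point): Point on the post's axis (the hinge axis of the arm) 110 mm above the bench.
- lens (a point): Centre of the lens under the microscope head, 85 mm above the bench, 190 mm from the post's axis. The head is an upright barrel 36 mm in diameter on this axis, top at 208 mm, with a 52 mm ring light at its foot (86 to 100 mm high). The arm, 18 mm wide, joins it at 103 to 121 mm; above 125 mm the barrel is free all round, for pushing or gripping from above.
- battery: Bystander: flat phone battery 62 by 42 by 5 mm on the mat, to the left of the marks; origin under its centre.
- driver: Bystander: precision screwdriver 125 mm long, 12 mm thick, lying along y on the mat's far edge; origin about mid-length, underside.
- tweezers: Bystander: steel tweezers 113 mm long, 6 mm high, on the bench left of the mat; origin under its middle.
- mouse: Bystander: computer mouse 100 by 60 by 33 mm, on the bench right of the mat; origin under its centre.
- flux_jar: Bystander: small jar, 44 mm in diameter, 45 mm high, right of the mat's far corner; origin under its centre.
- cleaner: Bystander: bottle, 48 mm in diameter, 130 mm high, to the right; origin under its centre.
- phone: Bystander: closed phone 75 by 155 by 8 mm lying on the bench far left; origin under its centre.

How it is judged (in metres and radians):
On the way, in this order (a step that is already met when the one before it is completed fails the run):
1. Holder flat, at rest, let go, its centre within 8 mm of the marks' centre and square to the mat within 0.1 rad, while the lens is still over 80 mm (horizontally) from the chip (horizontal distance between holder and marks below 0.008 m and angle between the y axis of holder and the y axis of mat, either way round below 0.1 rad and height (world z) of holder below 0.006 m and angle between holder's own z axis and vertical below 0.05 rad and linear speed of holder below 0.01 m/s and horizontal distance between lens and chip above 0.08 m and contact force between the fingers and holder below 0.05 N), for 0.2 s.
2. The microscope arm is swung so that the lens is over the chip: within 13 mm horizontally of the chip's centre, arm at rest (horizontal distance between lens and chip below 0.013 m and velocity of joint scope_arm between -0.03 and 0.03 rad/s), for 0.2 s.
At the end, for the whole second after the job is handed in: Holder flat and at rest, its centre within 8 mm of the centre of the four corner marks and its long sides within 0.1 rad (6 degrees) of the mat's y direction; lens within 13 mm horizontally of the chip's centre, arm at rest (all of step 2 and horizontal distance between holder and marks below 0.008 m and angle between the y axis of holder and the y axis of mat, either way round below 0.1 rad and height (world z) of holder below 0.006 m and angle between holder's own z axis and vertical below 0.05 rad and linear speed of holder below 0.01 m/s); the robot touches nothing.
It fails at once if The holder is lifted by more than 8 mm or tipped by more than 0.15 rad (height (world z) of holder above 0.011 m or angle between holder's own z axis and vertical above 0.15 rad).
It fails at once if A bystander (battery, screwdriver, tweezers, mouse, jar, bottle or closed phone) is moved by more than 15 mm (distance of any of battery, driver, tweezers, mouse, flux_jar, cleaner, phone from where it was at the start of the episode above 0.015 m).
It also fails if it takes over 70 s, if anything falls off the work surface, if the arm or the gripper's body presses on something with over 40 N, if the wrist force passes 120 N, or if a joint passes its speed limit or range.

## Working session

There is one attempt and no reset: what is moved stays moved. The work goes in short steps, each a Python script; the robot and the scene stay as the last script left them, time stands still between calls to the robot, and variables do not carry over. Pictures are saved under pics/ and viewed, at most 10 in all, crops included, and the job is handed in when it is done.

```bash
ls; mkdir -p pics; cat > h.py <<'E'
import numpy as np, cv2
from station import ctrl, kin, get_state, viewer, workorder, spotter
def cam(name):
    m=viewer.camera_model(name); f=240/np.tan(np.radians(m['vfov'])/2)
    if 'world_from_camera' in m: T=np.array(m['world_from_camera'])
    else:
        s=get_state(); W=np.eye(4); W[:3,:3]=s['ee_rot']; W[:3,3]=s['position']; T=W@np.array(m['tool_from_camera'])
    return f,m['cx'],m['cy'],m['k1'],T
def rays(c,uv):
    f,cx,cy,k,T=c; d=(np.atleast_2d(uv).astype(float)-[cx,cy])/f; s=d.copy()
    for _ in range(20): s=d/(1+k*(s**2).sum(1,keepdims=True))
    return np.c_[s,np.ones(len(s))]@T[:3,:3].T, T[:3,3]
def onz(c,uv,z):
    r,o=rays(c,uv); return o+r*((z-o[2])/r[:,2])[:,None]
def proj(c,P):
    f,cx,cy,k,T=c; p=(np.atleast_2d(P)-T[:3,3])@T[:3,:3]; s=p[:,:2]/p[:,2:]
    return s*(1+k*(s**2).sum(1,keepdims=True))*f+[cx,cy]
def px(d): return np.array([d['at'][1]*640,d['at'][0]*480])
def save(n,img): cv2.imwrite('pics/'+n+'.png',cv2.cvtColor(img,cv2.COLOR_RGB2BGR))
E
python3 - <<'E'
from h import *
c=cam('top'); im,dp=viewer.read_camera('top'); save('top0',im); np.save('top0d.npy',dp)
print(c[4][:3,3],c[0])
for l,z in [('marks',.003),('mat',0),('holder',.003),('chip',.0315),('stand',0),('pivot',.11),('lens',.085),('battery',.003),('driver',.003),('tweezers',0),('mouse',0),('flux_jar',0),('cleaner',0),('phone',0)]:
    for d in spotter.spot_point(l,'top')[:2]: print(l,round(d['conf'],2),px(d).round(),onz(c,px(d),z)[0].round(4))
im,dp=viewer.read_camera('scene'); save('scene0',im)
print(get_state()['clock'])
E
```

```text
pics
[0.39740858 0.02232618 1.58471339] 549.145786045481
marks 0.67 [275. 214.] [0.6687 0.0909 0.003 ]
marks 0.38 [310. 185.] [ 0.756  -0.0101  0.003 ]
mat 0.97 [301. 230.] [0.6222 0.0163 0.    ]
holder 0.8 [320. 247.] [ 0.5746 -0.0398  0.003 ]
chip 0.72 [305. 252.] [0.5564 0.0051 0.0315]
chip 0.66 [234. 239.] [0.5908 0.2069 0.0315]
stand 0.66 [202. 193.] [0.7315 0.3072 0.    ]
pivot 0.72 [195. 186.] [0.7286 0.3077 0.11  ]
lens 0.64 [208. 251.] [0.5496 0.2716 0.085 ]
lens 0.29 [234. 237.] [0.5899 0.1999 0.085 ]
battery 0.79 [232. 242.] [0.5858 0.2147 0.003 ]
driver 0.43 [311. 185.] [ 0.7585 -0.0118  0.003 ]
tweezers 0.72 [321. 250.] [ 0.5668 -0.0441  0.    ]
tweezers 0.49 [201. 266.] [0.5147 0.3046 0.    ]
mouse 0.72 [420. 289.] [ 0.4552 -0.3315  0.    ]
flux_jar 0.59 [395. 208.] [ 0.6926 -0.2616  0.    ]
flux_jar 0.59 [302. 234.] [0.6105 0.0124 0.    ]
cleaner 0.62 [421. 233.] [ 0.6179 -0.3361  0.    ]
phone 0.67 [275. 211.] [0.6788 0.0923 0.    ]
phone 0.61 [422. 230.] [ 0.6273 -0.338   0.    ]
0.8
```

```bash
python3 -c "
import cv2
i=cv2.imread('pics/top0.png')[140:320,170:450]
cv2.imwrite('pics/top0c.png',cv2.resize(i,(800,514),interpolation=cv2.INTER_CUBIC))"
```

```text
(no output)
```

View pics/top0c.png

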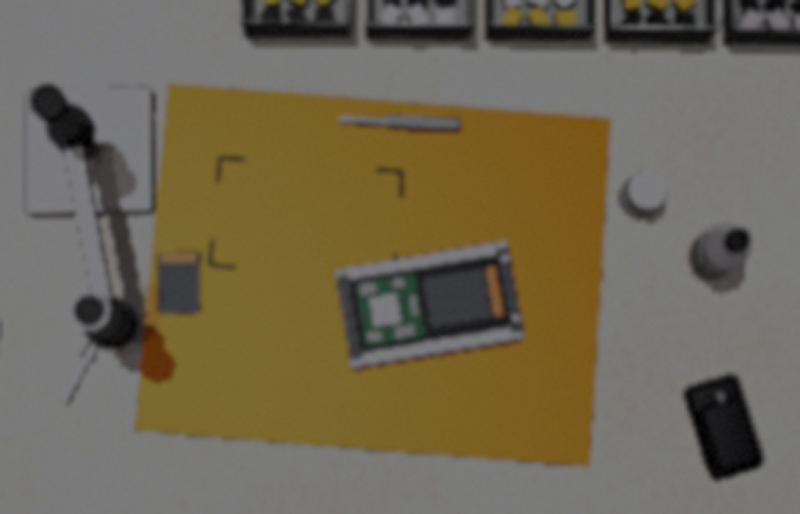

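View pics/scene0.png

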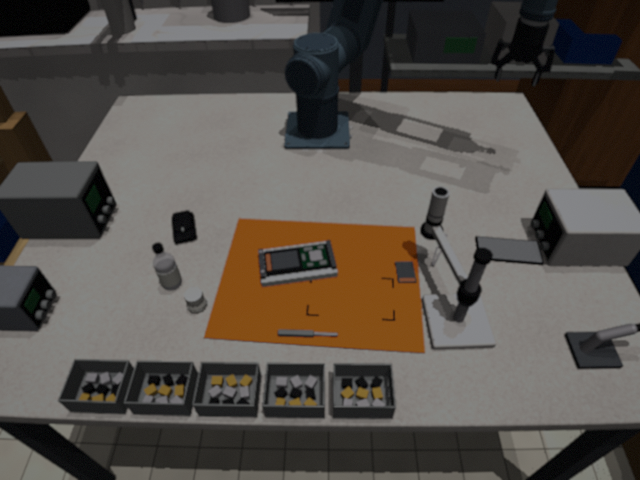

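Top crop: the holder corners are at about (336,270), (507,242), (523,338) and (353,368), with the chip on the left (+y) end. The marks are up and left of it, at about (218,158), (403,170) and (210,266). The scope head is at about (105,320) and the battery at (178,283). Next I'll go above the marks and look with the wrist camera.

```bash
cat >> h.py <<'E'
def R(a,flip=1):   # tool down, tool y along (-sin a, cos a)*flip, i.e. tool y = y axis of frame yawed by a
    y=np.array([-np.sin(a),np.cos(a),0])*flip; z=np.array([0,0,-1.]); return np.c_[np.cross(y,z),y,z]
E
python3 - <<'E'
from h import *
im=cv2.cvtColor(cv2.imread('pics/top0.png'),cv2.COLOR_BGR2RGB); c=cam('top')
cr=lambda L: np.array(L)/2.857+[170,140]
P=onz(c,cr([(168,84),(610,118),(590,465),(136,431)]),.003); print('mat',P.round(4).tolist())
y=(P[0]-P[1])+(P[3]-P[2]); print('mat yaw',np.arctan2(-y[0],y[1]), P.mean(0))
P=onz(c,cr([(218,157),(403,170),(210,267)]),.003); print('marks',P.round(4).tolist(),(P[1]+P[2])[:2]/2)
P=onz(c,cr([(336,270),(507,242),(523,338),(353,368)]),.028); print('holder',P.round(4).tolist(),P.mean(0)); y=(P[0]-P[1])+(P[3]-P[2]); print('yaw',np.arctan2(-y[0],y[1]))
s=get_state(); print(s['ee_rot'].round(3) if hasattr(s['ee_rot'],'round') else s['ee_rot'])
for f in (1,-1):
  for p in [(.57,0,.45),(.5,-.04,.008),(.68,-.18,.006),(.56,.25,.15)]: 
    for a in (-.08,-.08+np.pi/2): print(f,p,round(a,2),kin.ik(np.array(p),R(a,f)))
print({k:np.round(v,3).tolist() if k!='vfov' else v for k,v in viewer.camera_model('wrist').items()})
E
```

```text
mat [[0.8021, 0.2309, 0.003], [0.7712, -0.2269, 0.003], [0.4143, -0.2033, 0.003], [0.4443, 0.2538, 0.003]]
mat yaw -0.06641057176858067 [0.60798314 0.01362494 0.003     ]
marks [[0.7255, 0.1772, 0.003], [0.7139, -0.0129, 0.003], [0.6114, 0.1828, 0.003]] [0.6626536  0.08491364]
holder [[0.6063, 0.054, 0.028], [0.6364, -0.1174, 0.028], [0.5397, -0.1333, 0.028], [0.5082, 0.0359, 0.028]] [ 0.57266273 -0.0402066   0.028     ]
yaw 0.1789639491136622
[[-0.966  0.26   0.   ]
 [ 0.26   0.966  0.   ]
 [-0.     0.    -1.   ]]
1 (0.57, 0, 0.45) -0.08 [-1.12088556e+01  1.45171828e+01  5.87240503e+01 -2.54444375e-14
  1.06758767e+02 -9.66251933e+01]
1 (0.57, 0, 0.45) 1.49 [-1.12088556e+01  1.45171828e+01  5.87240503e+01 -2.54444375e-14
  1.06758767e+02  1.73374807e+02]
1 (0.5, -0.04, 0.008) -0.08 [-1.73354842e+01  2.53588075e+01  1.09350242e+02 -2.54444375e-14
  4.52909505e+01 -1.02751822e+02]
1 (0.5, -0.04, 0.008) 1.49 [-1.73354842e+01  2.53588075e+01  1.09350242e+02 -2.54444375e-14
  4.52909505e+01  1.67248178e+02]
1 (0.68, -0.18, 0.006) -0.08 [-2.38892303e+01  4.14322405e+01  7.80747861e+01 -2.
[... 936 characters left out ...]
 -0.18, 0.006) -0.08 [-2.38892303e+01  4.14322405e+01  7.80747861e+01 -2.54444375e-14
  6.04929733e+01  7.06944321e+01]
-1 (0.68, -0.18, 0.006) 1.49 [-2.38892303e+01  4.14322405e+01  7.80747861e+01 -2.54444375e-14
  6.04929733e+01 -1.93055679e+01]
-1 (0.56, 0.25, 0.15) -0.08 [ 1.36485120e+01  2.47621051e+01  8.53176982e+01 -2.54444375e-14
  6.99201967e+01  1.08232174e+02]
-1 (0.56, 0.25, 0.15) 1.49 [ 1.36485120e+01  2.47621051e+01  8.53176982e+01 -2.54444375e-14
  6.99201967e+01  1.82321743e+01]
{'vfov': 67.08136771959356, 'cx': 318.912, 'cy': 233.39, 'k1': -0.057, 'tool_from_camera': [[0.0, -0.947, -0.322, 0.084], [1.0, 0.0, 0.0, 0.001], [-0.0, -0.322, 0.947, -0.142], [0.0, 0.0, 0.0, 1.0]]}
```

```bash
python3 - <<'E'
from h import *
s=get_state(); p=np.array(s['position'])
ctrl.move_straight([p[0],p[1],.42],velocity=.3)
ctrl.set_gripper(0.5)
ctrl.move_to([.68,.03,.36],R(-.066,-1))
c=cam('wrist'); im,dp=viewer.read_camera('wrist'); save('w1',im); np.savez('w1.npz',dp=dp,T=c[4])
for l,z in [('marks',.003),('mat',0),('holder',.003),('chip',.0315),('stand',0),('pivot',.11),('lens',.085),('battery',.003)]:
    for d in spotter.spot_point(l,'wrist')[:2]: print(l,round(d['conf'],2),px(d).round(),onz(c,px(d),z)[0].round(4))
m=spotter.cut_out('holder','wrist')
if m:
    m=m[0]; print(m['conf'],m['mask'].sum()); np.save('hm.npy',m['mask'])
    ct=max(cv2.findContours(m['mask'].astype('uint8'),0,2)[0],key=cv2.contourArea)[:,0]
    print(cv2.minAreaRect(onz(c,ct,.024)[:,:2].astype('float32')*1000))
print(get_state()['clock'])
E
```

```text
marks 0.85 [279. 191.] [0.6589 0.0902 0.003 ]
mat 0.67 [330. 224.] [0.6045 0.0205 0.    ]
holder 0.6 [372. 244.] [ 0.5711 -0.0383  0.003 ]
holder 0.44 [ 48. 290.] [0.5238 0.4764 0.003 ]
chip 0.88 [344. 258.] [0.5634 0.0044 0.0315]
stand 0.85 [115. 150.] [0.7315 0.3125 0.    ]
stand 0.66 [152. 286.] [0.5206 0.305  0.    ]
pivot 0.87 [ 62. 162.] [0.7303 0.3145 0.11  ]
lens 0.89 [146. 302.] [0.5384 0.2709 0.085 ]
battery 0.83 [202. 236.] [0.5988 0.2103 0.003 ]
battery 0.25 [522. 152.] [ 0.6926 -0.25    0.003 ]
0.69 8669
((576.6287231445312, -36.95032501220703), (108.16471862792969, 179.15524291992188), 9.396622657775879)
5.175
```

View pics/w1.png

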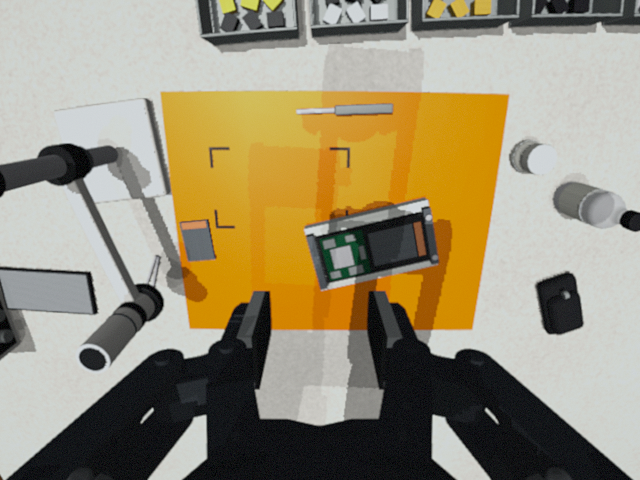

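Wrist view: the mark corners are at about (211,149), (349,149) and (216,227). The holder is centred at about (372,244) with the chip at (344,258). The scope head is at (146,302) and clear of the path. Next I'll push from the near side with two fingers to square the holder and advance it.

```bash
python3 - <<'E'
from h import *
z=np.load('w1.npz'); c=list(cam('wrist')); c[4]=z['T']
M=onz(c,[(211,149),(349,149),(216,227)],.003)[:,:2]; m=(M[1]+M[2])/2
E=onz(c,[(162,92),(509,95),(472,329),(190,329)],.003)[:,:2]
ys=[M[0]-M[1],E[0]-E[1],E[3]-E[2]]; print(M.round(4).tolist(),m,[np.arctan2(-y[0],y[1]).round(4) for y in ys],[np.linalg.norm(y).round(4) for y in ys],E.mean(0))
a=float(np.mean([np.arctan2(-y[0],y[1]) for y in ys[1:]]))
ex=np.array([np.cos(a),np.sin(a)]); ey=np.array([-ex[1],ex[0]])
open('h.py','a').write(f'''
A={a:.4f}; MK=np.array([{m[0]:.4f},{m[1]:.4f}])
ex=np.array([np.cos(A),np.sin(A)]); ey=np.array([-ex[1],ex[0]])
def W(u,v,z): return np.r_[MK+u*ex+v*ey,z]      # marks frame -> world
def UV(p): d=np.asarray(p)[...,:2]-MK; return np.stack([d@ex,d@ey],-1)
''')
E
python3 - <<'E'
from h import *
h=np.array([.572,-.038]); hv=UV(h); print(A,MK,hv)
v=hv[1]
rot=R(A,-1)
ctrl.move_to(W(-.185,v,.15),rot)
ctrl.move_straight(W(-.185,v,.010),velocity=.2)
print(get_state()['wrist_force'])
ctrl.move_straight(W(-.075,v,.010),velocity=.06)
s=get_state(); print(UV(s['position']),s['wrist_force'],s['clock'])
c=cam('top'); im,dp=viewer.read_camera('top'); save('top1',im)
for l,zz in [('holder',.003),('chip',.0315),('marks',.003)]:
    for d in spotter.spot_point(l,'top')[:1]: print(l,round(d['conf'],2),UV(onz(c,px(d),zz)[0]).round(4))
E
```

```text
[[0.7223, 0.1767], [0.7098, -0.0104], [0.6113, 0.1868]] [0.66051845 0.0881976 ] [np.float64(-0.0669), np.float64(-0.0703), np.float64(-0.0648)] [np.float64(0.1876), np.float64(0.456), np.float64(0.4581)] [0.60555514 0.01581573]
-0.0675 [0.6605 0.0882] [-0.07978643 -0.13188182]
[-0.51156361  0.50033283  0.34014558]
[-0.07497662 -0.13193914] [-1.69839021 -0.72316321 -1.86517508] 9.175
holder 0.46 [ 0.0511 -0.3486]
chip 0.47 [-0.0149 -0.1044]
marks 0.65 [ 0.0122 -0.0043]
```

```bash
cat >> h.py <<'E'
def look(name,h=None):
    c=cam('wrist'); im,dp=viewer.read_camera('wrist'); save(name,im); np.savez(name+'.npz',T=c[4],im=im)
    for l,zz in [('holder',.003),('chip',.0315),('marks',.003)]:
        for d in spotter.spot_point(l,'wrist')[:1]: print(l,round(d['conf'],2),px(d).round(1),UV(onz(c,px(d),zz)[0]).round(4))
    return c
E
python3 - <<'E'
from h import *
p=UV(get_state()['position'])
ctrl.move_straight(W(p[0]-.02,p[1],.010),velocity=.2)
ctrl.move_straight(W(p[0]-.02,p[1],.2),velocity=.3)
ctrl.move_to(W(0,.0,.34),R(A+np.pi/2,-1))
look('w2'); print(get_state()['clock'])
E
```

```text
holder 0.58 [309.3 275.3] [-0.017  -0.1429]
chip 0.64 [310.9 253.1] [-0.0135 -0.0968]
marks 0.65 [322.  180.6] [ 0.0012 -0.0047]
11.825
```

View pics/w2.png

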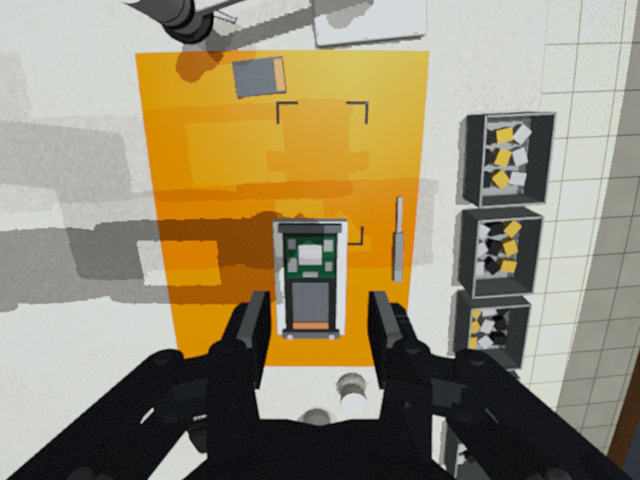

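The holder sits square at about (309,275), roughly (−15, −143) mm from the marks. Next is the end push in +y.

```bash
python3 - <<'E'
from h import *
r=R(A+np.pi/2,-1); u=-.0155
ctrl.move_to(W(u,-.272,.16),r)
ctrl.move_straight(W(u,-.272,.010),velocity=.2)
ctrl.move_straight(W(u,-.102,.010),velocity=.07)
s=get_state(); print(UV(s['position']),s['wrist_force'],s['clock'])
ctrl.move_straight(W(u,-.125,.010),velocity=.2)
ctrl.move_straight(W(u,-.125,.2),velocity=.3)
ctrl.move_to(W(-.02,0.03,.30),R(A,-1))
c=look('w3'); print(get_state()['clock'])
E
```

```text
[-0.01552887 -0.10207936] [-0.42269155 -2.51573825 -0.3238289 ] 16.5417
holder 0.66 [346.6 177. ] [-0.0158 -0.003 ]
chip 0.85 [309.4 183.1] [-0.0177  0.0416]
marks 0.21 [190.8 298.6] [-0.1832  0.2069]
19.3833
```

View pics/w3.png

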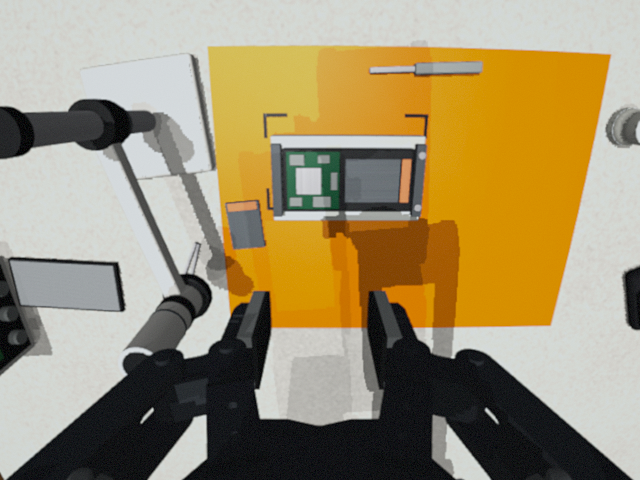

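The holder is at (347,177), about 16 mm short in mat x and 3 mm short in y. Next is the final near-side push.

```bash
python3 - <<'E'
from h import *
r=R(A,-1); v=-.003
ctrl.move_to(W(-.10,v,.15),r)
ctrl.move_straight(W(-.10,v,.010),velocity=.2)
ctrl.move_straight(W(-.060,v,.010),velocity=.05)
s=get_state(); print(UV(s['position']),s['wrist_force'],s['clock'])
ctrl.move_straight(W(-.10,v,.010),velocity=.2)
ctrl.move_straight(W(-.10,v,.25),velocity=.3)
ctrl.move_to(W(.0,-.0,.25),R(A,-1))
c=look('w4')
for l,z in [('lens',.085),('pivot',.11)]:
    for d in spotter.spot_point(l,'wrist')[:1]: print(l,round(d['conf'],2),px(d).round(1),onz(c,px(d),z)[0].round(4))
print(get_state()['clock'])
c=cam('top'); im,dp=viewer.read_camera('top'); save('top2',im)
for l,z in [('lens',.085),('pivot',.11),('stand',0)]:
    for d in spotter.spot_point(l,'top')[:1]: print(l,round(d['conf'],2),px(d).round(1),onz(c,px(d),z)[0].round(4))
E
```

```text
[-0.06049391 -0.00299843] [-4.5582058   0.66185713  2.28616374] 21.9083
chip 0.97 [279.2 193.5] [0.0008 0.0407]
lens 0.79 [145.5 333.8] [0.5432 0.2708 0.085 ]
pivot 0.89 [ 25.5 150.2] [0.7308 0.315  0.11  ]
23.9917
lens 0.87 [208.4 252.1] [0.5477 0.27   0.085 ]
pivot 0.96 [196.1 181.5] [0.74  0.306 0.11 ]
stand 0.84 [199.6 191.3] [0.736  0.3157 0.    ]
```

View pics/w4.png

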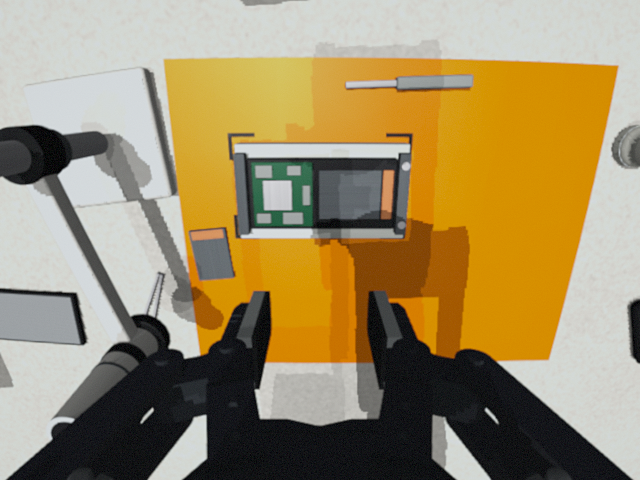

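```bash
python3 - <<'E'
from h import *
z=np.load('w4.npz'); i=z['im'][120:255,215:430]
c=list(cam('wrist')); c[4]=z['T']
im=cv2.resize(cv2.cvtColor(i,cv2.COLOR_RGB2BGR),None,fx=3.7,fy=3.7,interpolation=cv2.INTER_CUBIC)
# overlay: mark outline (blue) from estimate, holder top rect at z=.021 for (0,-.004) (green)
for (u0,v0,a,b,zz,col) in [(0,0,.056,.094,.003,(255,0,0)),(0,-.0035,.05,.088,.021,(0,255,0))]:
    P=proj(c,[W(u0+s*a,v0+t*b,zz) for s,t in [(1,1),(1,-1),(-1,-1),(-1,1)]])
    P=((P-[215,120]+.5)*3.7).astype(int); cv2.polylines(im,[P],True,col,1)
cv2.imwrite('pics/w4c.png',im)
E
```

```text
(no output)
```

View pics/w4c.png

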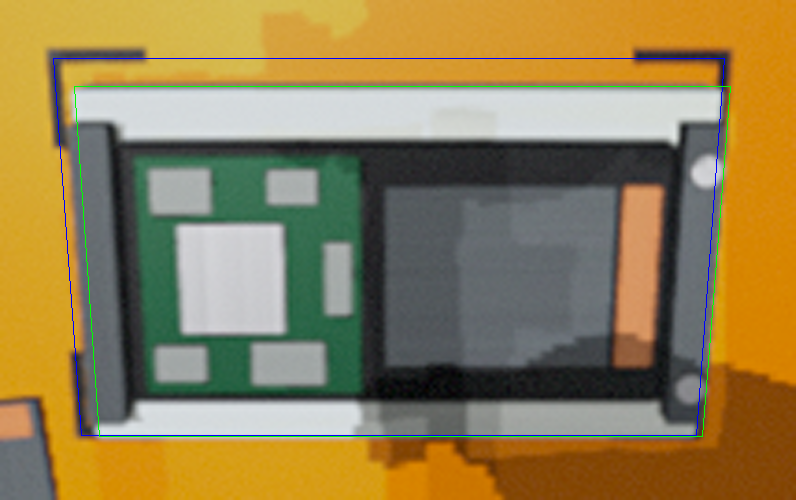

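The overlay shows the holder square inside the marks, within about 3 mm. Chip estimate: (0.662, 0.130). Next I'll cage the microscope barrel from above and swing it along the arc.

```bash
python3 - <<'E'
from h import *
z=np.load('w4.npz'); c=list(cam('wrist')); c[4]=z['T']
chip=onz(c,[215+231/3.7,120+279/3.7],.0315)[0]; print('chip',chip,UV(chip))
piv=np.array([.733,.313]); lens=np.array([.544,.2705])
d=lens-piv; th0=np.arctan2(-d[1],-d[0]); d1=chip[:2]-piv; th1=np.arctan2(-d1[1],-d1[0])
print(np.linalg.norm(d),th0,np.linalg.norm(d1),th1)
p=get_state()['position']
ctrl.move_straight([p[0],p[1],.34],velocity=.3); ctrl.set_gripper(1.0)
ctrl.move_to(np.r_[lens,.34],R(th0,-1))
c=cam('wrist'); im,dp=viewer.read_camera('wrist'); save('w5',im)
v,u=np.mgrid[:480,:640]; r,o=rays(c,np.c_[u.ravel(),v.ravel()]); P=o+r*dp.ravel()[:,None]
s=(dp.ravel()>0)&(abs(P[:,2]-.206)<.008)&(np.hypot(*(P[:,:2]-lens).T)<.06)
print(s.sum(),P[s].mean(0),P[s].min(0),P[s].max(0)); print(get_state()['clock'])
E
```

```text
chip [0.66223373 0.13073338 0.0315    ] [-0.00113904  0.04255346]
0.193719513730548 0.2211885374066876 0.19552234402535112 1.2004541284053405
1647 [0.54376577 0.27130549 0.20768236] [0.52455396 0.25311147 0.19806506] [0.56048032 0.28889761 0.21050963]
26.0583
```

```bash
cat > swing.py <<'E'
from h import *
piv=np.array([.733,.313])
def arc(th,r,z=.148): return np.r_[piv+r*np.array([-np.cos(th),-np.sin(th)]),z]
E
python3 - <<'E'
from swing import *
r=.1925; th0=.2212; th1=1.2005+.012
ctrl.move_straight(arc(th0,r),R(th0,-1),velocity=.2)
ctrl.set_gripper(.5); s=get_state(); print(s['opening'],s['wrist_force'])
n=6
for k in range(1,n+1):
    t=th0+(th1-th0)*k/n
    ctrl.move_straight(arc(t,r),R(t,-1),velocity=.07); print(np.round(get_state()['wrist_force'],1))
ctrl.set_gripper(.9)
ctrl.move_straight(arc(th1,r,.34),velocity=.25)
c=cam('wrist'); im,dp=viewer.read_camera('wrist'); save('w6',im)
v,u=np.mgrid[:480,:640]; q,o=rays(c,np.c_[u.ravel(),v.ravel()]); P=o+q*dp.ravel()[:,None]
e=arc(th1,r)[:2]; s=(dp.ravel()>0)&(abs(P[:,2]-.206)<.008)&(np.hypot(*(P[:,:2]-e).T)<.06)
print('tcp',e,s.sum(),P[s].mean(0),P[s].min(0),P[s].max(0)); print(get_state()['clock'])
E
```

```text
0.49987351288867815 [0.67251117 0.91107854 0.35680839]
[ 0.  -0.4 -0.3]
[ 0.5 -0.2 -0.8]
[-0.2  0.6 -0.5]
[-0.1  0.4  0.7]
[ 0.8  0.2 -0. ]
[-0.1 -0.4  0.2]
tcp [0.66549424 0.13272459] 1659 [0.66219884 0.13510166 0.20762961] [0.64384924 0.11587459 0.19801149] [0.67966007 0.15209333 0.21047331]
32.6583
```

View pics/w6.png

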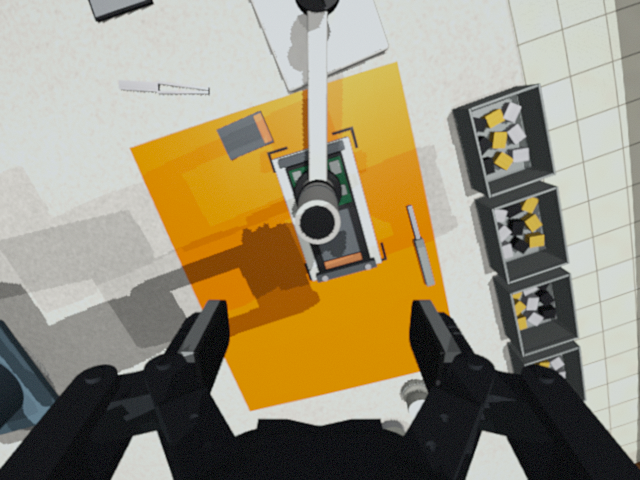

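The barrel axis is at (0.662, 0.134) and the chip at (0.662, 0.131), so they are about 3.5 mm apart. The picture shows the holder inside the marks at about (330,210), the head above the board, and the battery, driver and tweezers in place. The arm is clear, so I'm handing in.

```bash
python3 -c "
from h import *
ctrl.wait(.3); print(workorder.finish_job())"
```

```text
the job is handed in; nothing more can be done
None
```

The job is handed in at about 33 s of robot time: I measured the holder square and within about 3 mm of the marks' centre, and the lens about 3.5 mm from the chip's centre. The battery, driver and tweezers look undisturbed; I did not measure the other bystanders afterwards, and the hand-in returned no verdict.

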